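# Flip the job flag from red to green

### The arm

A 6-joint arm with a two-finger parallel gripper is mounted at the origin on the work surface. World frame = base frame: x ahead of the robot, y to its left, z up, the work surface at z = 0. Lengths are in m, angles in rad, forces in N, time in s.
With the tool pointing down it reaches from about 0.25 to 0.725 m from the base axis. Payload 4 kg.
Tool frame: the origin (TCP) lies midway between the tips of the shut fingers; the grasp point (between the pads) lies 19 mm behind it; z points along the fingers, y is the direction in which the jaws open and shut (so a half turn about z gives the same grasp; the last joint's range is limited). The gripper opens to 85 mm and grips with 20 to 120 N. Pads are 22 mm wide; open, the fingers measure 114 mm over their backs; the gripper's body (76 mm by 85 mm) begins 54 mm behind the grasp point. The pads swing forward as they close: fully open they stand 13 mm farther back than shut.
Start: joints at [-1.175, 0.241, 0.005, 1.335, 0, 1.571], TCP at [0.193, -0.461, 0.231] pointing down, gripper open.
Joint ranges: [-2.72, 2.72], [-1.05, 1.87], [-1.09, 1.28], [-1.99, 2.15], [-1.42, 1.44], [-3.14, 3.14]. Speed limits (rad/s): [2.79, 2.79, 3.14, 3.14, 3.14, 3.14].

### API

Orientations are given as a unit quaternion [x, y, z, w].
In Python, from workcell import bot, eyes, job gives the robot as it stands.
- The arm moves only by the shell command python3 -m crank 'ROWS'. ROWS is a JSON object of lists of equal length, an entry for each row: "dr": the turn, a rotation vector about the tool's x, y, z in rad, a list of three; "travel": the shift along the tool's x, y, z in m, a list of three; "hand": the finger opening in m, from 0 to 0.0854. In form: {"dr": [[wx, wy, wz], ...], "travel": [[x, y, z], ...], "hand": [hand, ...]}. A call has 1 to 10 rows; each row is the pose to reach, as a shift and turn from the pose commanded when the call began, along the tool's axes at that moment; what a row does not reach only later rows make up. A row lasts 1/8 s, in which the tool goes at most 62.5 mm and 10.7 degrees, less where a joint would pass 70% of its speed; a pose out of reach is approached as far as the arm can. A call with a gripper value outside its range is refused whole. The fingers move at their own pace and stop on an object; the grip force is fixed at half the most. Time passes only in rows, so rows that repeat a pose let the fingers close. It gives the time, the measured TCP pose, the force and the opening at its end, in the units of the state.
- bot.get_obs(): the state, without advancing time (a new reading comes with each control period).
- eyes.camera(name): name is "side" or "top" or "wrist"; returns a dict with "color" (400x640x3 uint8, red, green, blue), "K" (3x3 intrinsics, pixels), "D" ([k1, k2, p1, p2, k3] as OpenCV has them; the pictures are not rectified), "R" (3x3) and "t" (3): a world point X has camera coordinates R X + t; the wrist camera has in their place "T_tool_cam" (4x4, takes a point from camera to tool coordinates, whose origin is the TCP and whose axes are the flange's). Camera axes: x right, y down, z forward; pixel columns grow to the right and rows downward; lengths in m; the calibration is good to about 2 mm. A picture is of the moment at which its call begins: read the wrist's pose just before it. There is no depth.
- job.job_done(): hands the job in, once; it reports no verdict.
The state is a dict: "clock": time; "joint_pos": joint angles; "joint_vel": joint speeds; "tau": joint torques, N m; "eef_pos": TCP position; "tool_rot": TCP orientation; "ft_force": force on the tool from outside, world axes, zero at the start; "ft_torque": the same for the moment, N m; "grip_width": finger opening in m.
Only numpy, scipy, OpenCV 4.12 (cv2) and the standard library are available. Lean on these libraries where they do the work, as an engineer would, in place of code of your own. Each camera call takes 0.05 s, during which the arm holds its last target.

### The job

The mould plate on the machine table is finished, so on the flag stand that still shows red, flip the flag right over its pivot until it lies flat on the other side with its green face up; pressing its black thumb tab raises the flag, and the raised flag can then be pushed over. Do not lift, tip or shift the stand; leave the other flag stand, which already shows green, and all the loose things around as they are, and finish clear of everything.

Things in the scene. Friction and masses are not known exactly. Their poses are not given: they have to be found in the camera images.
- stand: Flag stand whose flag shows RED at the start: steel base 120 (x) x 130 (y) x 14 mm, loose on the table, 1.2 kg. Origin: centre of its underside, z up. Two uprights 12 mm thick at x = +-50 mm, 105 mm high, carry the pivot (along x, 95 mm up); four thin rest pins (x +-30, y +-55 mm) reach up to the flag lying flat. The flag lies towards -y at first and must finish towards +y.
- stand_pivot (a point): Middle of that stand's pivot axis, 95 mm above the table; axes as the stand's (x along the pivot, z up). The pivot is stiff (about 0.035 Nm; the flag weighs 50 g): the flag stays at whatever angle it is left and does not fall over by itself.
- flag (a joint): Angle of that stand's flag: 0 = flat towards the stand's -y, red face up; pi/2 = straight up; pi = flat towards +y, green face up. 0 and pi are hard stops. Starts between 0 and 0.3. Pressing the tab down raises the flag; pushing the raised plate from the -y side lays it over.
- flag_plate (a point): Centre of that flag's plate, 43 mm from the pivot axis. The plate is flat, 76 mm wide along the pivot, 6 mm thick, and reaches from 11 to 75 mm from the pivot axis; one face red, the other green. At angle a it points a above the stand's -y direction. Turns with the flag.
- flag_tab (a point): End of that flag's black ridged thumb tab, 52 mm from the pivot axis, on the side opposite the plate. The tab is straight, 36 mm wide, 5 mm thick, and points (45 degrees minus a) above the stand's +y direction at flag angle a: 45 degrees up while the flag lies flat, red up. Turns with the flag.
- done_stand: A second, identical flag stand whose flag already lies green face up. It is to be left as it is. Origin and axes as for the first stand.
- done_flag (a joint): Angle of the second stand's flag, same meaning; it starts at about pi (green face up, plate towards its +y) and must stay there.
- insert_a: Loose round steel mould insert, 52 mm across, 20 mm high, standing near the stands; origin at the centre of its underside. Bystander.
- insert_b: Second loose round steel mould insert, same size. Bystander.
- wrench: Open-ended wrench lying flat on the left of the table; origin under its middle. Bystander.
- screwdriver: Screwdriver with a yellow handle lying flat on the right of the table; origin under its middle. Bystander.
- oil: Blue bottle with a white cap, 56 mm across, 130 mm high, standing on the left; origin at the centre of its underside. Bystander.
- clamp: Dark steel C-clamp lying flat on the right, about 100 x 200 mm, 20 mm high; origin under its middle. Bystander.

How it is judged:
At the end, for the whole second after the job is handed in: The flag that showed red lies green face up within about 8 degrees of flat, at rest; its stand is upright within 3 degrees and within 30 mm of where it stood; the other flag still lies green face up (value of joint flag above 2.99 rad and velocity of joint flag below 0.1 rad/s and distance of stand from where it was at the start of the episode below 0.03 m and angle between stand's own z axis and vertical below 0.05 rad and linear speed of stand below 0.02 m/s and value of joint done_flag above 2.95 rad); the robot touches nothing.
It fails at once if the stand being worked on is lifted, tipped or shifted by more than 30 mm (distance of stand from where it was at the start of the episode above 0.03 m or height (world z) of stand above 0.012 m or angle between stand's own z axis and vertical above 0.2 rad).
It fails at once if the other flag stand is shifted by more than 20 mm, or its flag is turned (distance of done_stand from where it was at the start of the episode above 0.02 m or value of joint done_flag below 2.8 rad).
It fails at once if a loose thing is moved by more than 20 mm (distance of any of insert_a, insert_b, wrench, screwdriver, oil, clamp from where it was at the start of the episode above 0.02 m).
It also fails if it takes over 45 s, if anything falls off the work surface, if the arm or the gripper's body presses on something with over 40 N, if the wrist force passes 120 N, or if a joint passes its speed limit or range.

## Working session

There is one attempt and no reset: what is moved stays moved. The work goes in short steps, Python scripts to look and compute and a shell command to move; the robot and the scene stay as the last step left them, time stands still between calls to the robot, and variables do not carry over. Pictures are saved under pics/ and viewed, and the job is handed in when it is done.

```bash
mkdir -p pics; ls; python3 - <<'E'
from workcell import bot, eyes, job
import cv2,numpy as np
o=bot.get_obs();print(o)
for n in ("top","side"):
    c=eyes.camera(n);cv2.imwrite(f"pics/{n}0.png",c["color"][:,:,::-1]);np.savez(f"{n}0.npz",**c)
    print(n,c["K"],c["D"],c["R"],c["t"])
E
```

```text
pics
{'clock': 0.0, 'joint_pos': array([-1.17498307e+00,  2.41423392e-01,  3.69381710e-03,  1.33520827e+00,
        1.37052304e-05,  1.57079795e+00]), 'joint_vel': array([-0.00017865,  0.00168461, -0.00045036, -0.00125254,  0.0005223 ,
        0.00048751]), 'tau': array([ 6.91492414e-05, -3.72318292e+01,  2.52406257e+01,  1.69341668e-02,
        4.62652031e-05,  2.95126569e-06]), 'eef_pos': array([ 0.19253227, -0.46073958,  0.23039617]), 'tool_rot': array([ 9.80479918e-01,  1.96616335e-01, -2.03811664e-04, -1.05120514e-03]), 'ft_force': array([-0.17836269,  0.73669577,  0.17889433]), 'ft_torque': array([ 0.07293276, -0.05321095,  0.02596875]), 'grip_width': 0.08558009071201521}
top [[402.92239888   0.         318.56164832]
 [  0.         402.92239888 200.2352881 ]
 [  0.           0.           1.        ]] [-0.04119653  0.          0.          0.          0.        ] [[ 1.91716400e-03 -9.99898741e-01 -1.41007708e-02]
 [-9.91999329e-01 -1.21712914e-04 -1.26243085e-01]
 [ 1.26228585e-01  1.42299839e-02 -9.91899114e-01]] [-0.0058552   0.50251238  1.20118971]
side [[450.99711669   0.         311.1652326 ]
 [  0.         450.99711669 194.97783299]
 [  0.           0.           1.        ]] [-0.06629927  0.          0.          0.          0.        ] [[-0.93651582 -0.35062229 -0.00145659]
 [-0.22114201  0.59388624 -0.77356018]
 [ 0.27209249 -0.72412923 -0.63372118]] [0.44414526 0.17882716 1.41131924]
```

View pics/top0.png

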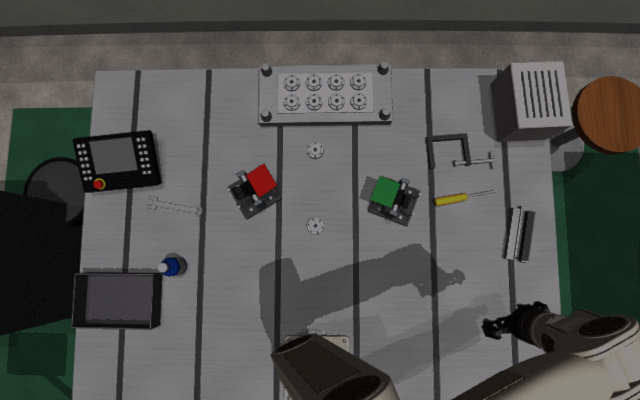

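View pics/side0.png

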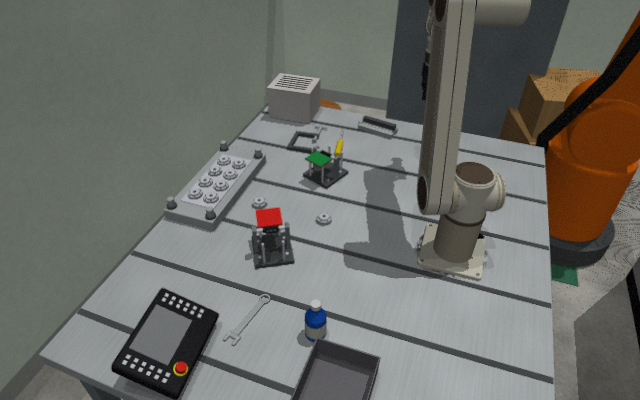

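The top view shows the red flag at about (262,180) with its tab to the left at about (240,190). The green stand is at about (390,195). I'll zoom in on the red stand.

```bash
python3 - <<'E'
import cv2,numpy as np
a=cv2.imread("pics/top0.png")[150:230,215:295];b=cv2.imread("pics/side0.png")[195:275,235:315]
cv2.imwrite("pics/z0.png",np.hstack([cv2.resize(x,(400,400),interpolation=cv2.INTER_CUBIC) for x in (a,b)]))
for n in("top","side"):
    d=np.load(n+"0.npz");im=d["color"].astype(int)
    m=((im[...,0]>120)&(im[...,1]<60)&(im[...,2]<60)).astype(np.uint8)
    if n=="top": m[:,:215]=0;m[:,300:]=0
    else: m[:195]=0;m[240:]=0;m[:,:240]=0;m[:,300:]=0
    c=max(cv2.findContours(m,0,2)[0],key=cv2.contourArea)
    ap=cv2.approxPolyDP(c,3,True)[:,0];print(n,cv2.contourArea(c),ap.tolist(),cv2.minAreaRect(c))
E
```

```text
top 468.5 [[263, 164], [247, 175], [259, 195], [275, 185]] ((260.9117736816406, 179.85293579101562), (25.381790161132812, 20.236833572387695), 59.036251068115234)
side 356.5 [[278, 208], [256, 211], [258, 226], [281, 223]] ((268.40771484375, 216.76156616210938), (17.240825653076172, 23.938703536987305), 82.87498474121094)
```

View pics/z0.png

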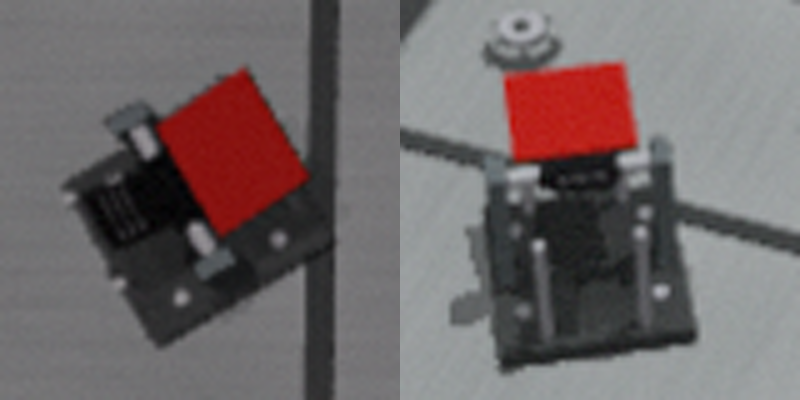

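```bash
cat > h.py <<'E'
import cv2,numpy as np
def und(d,p): return cv2.undistortPoints(np.array(p,float).reshape(-1,1,2),d["K"],d["D"])[:,0]
def tri(d1,p1,d2,p2):
    P=[np.c_[d["R"],d["t"]] for d in(d1,d2)]
    X=cv2.triangulatePoints(P[0],P[1],und(d1,p1).T,und(d2,p2).T);return (X[:3]/X[3]).T
def ray(d,p,z):
    u=und(d,p);r=np.c_[u,np.ones(len(u))]@d["R"];c=-d["R"].T@d["t"]
    return c+r*((z-c[2])/r[:,2])[:,None]
E
python3 - <<'E'
from h import *
t=np.load("top0.npz");s=np.load("side0.npz");np.set_printoptions(precision=4,suppress=True)
X=tri(t,[[263,164],[247,175],[259,195],[275,185]],s,[[256,211],[258,226],[281,223],[278,208]])
print(X);A,B,C,D=X
print([np.linalg.norm(v) for v in(A-B,B-C,C-D,D-A)])
print("raycast .1",ray(t,[[263.5,163.5],[247,175],[259,195.5],[275.5,185]],.1))
# base corners at z=.0.014 & pins from top crop: px=215+cx/5-.4
f=lambda x,y:[214.6+x/5,149.6+y/5]
print("base",ray(t,[f(160,348),f(335,243),f(62,188)],.012))
print("upright tops",ray(t,[f(130,118),f(213,263)],.105))
print("tab end", ray(t,[f(105,215)],.13), "tabside",tri(t,[f(108,215)],s,[[234.6+583/5,194.6+182/5]]))
print("insert",ray(t,[[315,150],[315,226]],.02))
E
```

```text
[[0.5977 0.1545 0.115 ]
 [0.5681 0.2026 0.1036]
 [0.509  0.1662 0.1035]
 [0.5375 0.119  0.1163]]
[np.float64(0.057614077560198554), np.float64(0.06949660442032939), np.float64(0.05654764035744841), np.float64(0.06993308543513498)]
raycast .1 [[0.6024 0.1554 0.1   ]
 [0.5682 0.2031 0.1   ]
 [0.5077 0.1666 0.1   ]
 [0.5385 0.1191 0.1   ]]
base [[0.4457 0.2182 0.012 ]
 [0.5114 0.1102 0.012 ]
 [0.5463 0.2825 0.012 ]]
upright tops [[0.5726 0.221  0.105 ]
 [0.4875 0.1706 0.105 ]]
tab end [[0.5118 0.2285 0.13  ]] tabside [[0.3947 0.2059 0.1942]]
insert [[0.6631 0.0063 0.02  ]
 [0.4244 0.0056 0.02  ]]
```

```bash
cat >> h.py <<'E'
from scipy.spatial.transform import Rotation as Ro
np.set_printoptions(precision=4,suppress=True)
P=np.array([.529,.196,.0]);xs=np.array([.857,.515,0]);ys=np.array([-.515,.857,0])
def go(y,z,x=0):
    from workcell import bot
    o=bot.get_obs();R=Ro.from_quat(o["tool_rot"]);T=P+x*xs+y*ys+[0,0,z]
    Rd=np.c_[xs,-ys,[0,0,-1]]
    print("t",o["clock"],"pos",o["eef_pos"],"F",o["ft_force"],"grip",o["grip_width"])
    d=o["eef_pos"]-P;print("stand coords",d@xs,d@ys,d[2])
    print("travel",R.inv().apply(T-o["eef_pos"]),"dr",(R.inv()*Ro.from_matrix(Rd)).as_rotvec())
E
python3 -c "
from h import *
from workcell import eyes
go(.047,.2); print(eyes.camera('wrist')['T_tool_cam'])"
```

```text
t 0.1 pos [ 0.1925 -0.4608  0.2305] F [-0.5676  0.1363  0.9418] grip 0.08516929714365352
stand coords -0.6266032957309438 -0.3896183051220181 0.23047883236358382
travel [ 0.5568 -0.5228  0.0315] dr [-0.0019 -0.0001 -0.1454]
[[ 0.0009 -0.9522 -0.3055  0.0775]
 [ 1.      0.0009 -0.0001 -0.0012]
 [ 0.0004 -0.3055  0.9522 -0.1432]
 [ 0.      0.      0.      1.    ]]
```

```bash
python3 -m crank '{"dr":[[0,0,-0.145],[0,0,-0.145],[0,0,-0.145],[0,0,-0.145],[0,0,-0.145],[0,0,-0.145],[0,0,-0.145],[0,0,-0.145],[0,0,-0.145],[0,0,-0.145]],"travel":[[0.555,-0.523,0],[0.555,-0.523,0],[0.555,-0.523,0],[0.555,-0.523,0],[0.555,-0.523,0],[0.555,-0.523,0],[0.555,-0.523,0],[0.555,-0.523,0],[0.555,-0.523,0],[0.555,-0.523,0]],"hand":[0,0,0,0,0,0,0,0,0,0]}'
python3 -c "
from h import *
go(.047,.2)"
```

```text
clock: 1.4
eef_pos: [0.4476, 0.1116, 0.2312]
tool_rot: [0.964, 0.267, 0.0, 0.0]
ft_force: [1.2, -0.6, 1.0]
grip_width: 0.0
t 1.4 pos [0.4476 0.1116 0.2312] F [ 1.2244 -0.5655  1.0267] grip 4.8771968362881626e-05
stand coords -0.1132050664484213 -0.030403285278137772 0.23124726327086884
travel [ 0.1132 -0.0774  0.0312] dr [ 0.0004 -0.0001  0.0002]
```

```bash
python3 -m crank '{"dr":[[0,0,0],[0,0,0],[0,0,0],[0,0,0],[0,0,0]],"travel":[[0.113,-0.077,0],[0.113,-0.077,0],[0.113,-0.077,0.03],[0.113,-0.077,0.055],[0.113,-0.077,0.055]],"hand":[0,0,0,0,0]}'
python3 - <<'E'
from h import *
from workcell import eyes
go(.047,.08)
ims=[]
for n,(r,c) in {"top":(150,215),"side":(165,225)}.items():
    k=eyes.camera(n)["color"][r:r+100,c:c+100,::-1];ims.append(cv2.resize(k,(400,400),interpolation=2))
cv2.imwrite("pics/z1.png",np.hstack(ims));cv2.imwrite("pics/w1.png",eyes.camera("wrist")["color"][:,:,::-1])
E
```

```text
clock: 2.02
eef_pos: [0.5026, 0.2332, 0.1736]
tool_rot: [0.964, 0.267, -0.003, 0.001]
ft_force: [-0.7, -1.0, 0.3]
grip_width: -0.0
t 2.025 pos [0.5026 0.2332 0.1736] F [-0.6582 -0.9998  0.3046] grip -2.3077314827961192e-05
stand coords -0.0034924221029883538 0.04546722513821002 0.17360988832304114
travel [ 0.0041 -0.0015  0.0936] dr [-0.0006  0.0062  0.0003]
```

View pics/z1.png

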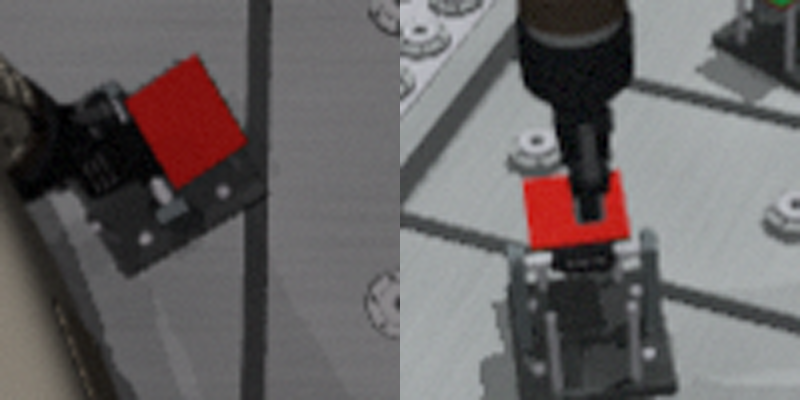

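View pics/w1.png

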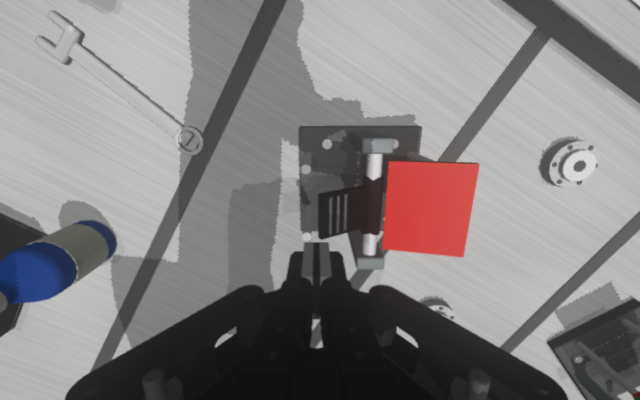

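Fingers (tip at about (316,250) in the wrist view) sit in line with the tab end (col 320, rows 192-237). I'll check that by casting the tab corners from the wrist camera.

```bash
python3 - <<'E'
from h import *
from workcell import bot,eyes
o=bot.get_obs();c=eyes.camera("wrist");T=c["T_tool_cam"];R=Ro.from_quat(o["tool_rot"]).as_matrix()
Rw=R@T[:3,:3];tw=o["eef_pos"]+R@T[:3,3]
d=dict(K=c["K"],D=c["D"],R=Rw.T,t=-Rw.T@tw)
X=ray(d,[[319,192],[319,237]],.123)-P;print("tab",X@xs,X@ys)
X=ray(d,[[378,141],[370,267]],.105)-P;print("uprights",X@xs,X@ys)
E
```

```text
tab [ 0.0206 -0.0152] [0.0438 0.0436]
uprights [ 0.0553 -0.0519] [-0.0006 -0.0008]
```

Tab end at y=+0.044 and half width 18 mm, as the model says. Pressing.

```bash
python3 -m crank '{"dr":[[0,0,0],[0,0,0],[0,0,0],[0,0,0],[0,0,0],[0,0,0]],"travel":[[0.005,-0.002,0.03],[0.005,-0.002,0.05],[0.005,-0.002,0.056],[0.005,-0.002,0.062],[0.005,-0.002,0.068],[0.005,-0.002,0.07]],"hand":[0,0,0,0,0,0]}'
python3 - <<'E'
from h import *
from workcell import eyes
go(.047,.08)
ims=[]
for n,(r,c) in {"top":(150,215),"side":(165,225)}.items():
    k=eyes.camera(n)["color"][r:r+100,c:c+100,::-1];ims.append(cv2.resize(k,(400,400),interpolation=2))
cv2.imwrite("pics/z2.png",np.hstack(ims))
E
```

```text
clock: 2.98
eef_pos: [0.5081, 0.2381, 0.1065]
tool_rot: [0.964, 0.267, 0.0, -0.0]
ft_force: [0.1, 0.8, 1.3]
grip_width: 0.0002
t 2.975 pos [0.5081 0.2381 0.1065] F [0.0563 0.7797 1.3362] grip 0.00017450675718911618
stand coords 0.003729533327476305 0.046844787274879396 0.10654664856365735
travel [-0.0038 -0.0001  0.0265] dr [ 0.0002 -0.0009 -0.0004]
```

View pics/z2.png

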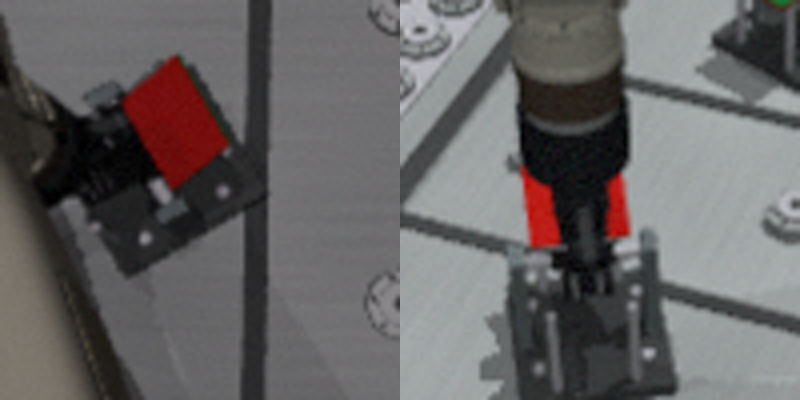

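The flag is rising (the red area narrows in the top view), with force near 1 N. Pressing further.

```bash
python3 -m crank '{"dr":[[0,0,0],[0,0,0],[0,0,0],[0,0,0],[0,0,0],[0,0,0]],"travel":[[0,0,0.006],[0,-0.001,0.012],[0,-0.002,0.018],[0,-0.002,0.024],[0,-0.002,0.029],[0,-0.002,0.029]],"hand":[0,0,0,0,0,0]}'
python3 - <<'E'
from h import *
from workcell import eyes
go(.047,.08)
ims=[]
for n,(r,c) in {"top":(150,215),"side":(165,225)}.items():
    k=eyes.camera(n)["color"][r:r+100,c:c+100,::-1];ims.append(cv2.resize(k,(400,400),interpolation=2))
cv2.imwrite("pics/z3.png",np.hstack(ims))
E
```

```text
clock: 3.82
eef_pos: [0.5062, 0.2396, 0.0766]
tool_rot: [0.964, 0.267, -0.001, 0.0]
ft_force: [1.0, 0.1, -0.4]
grip_width: 0.0002
t 3.825 pos [0.5062 0.2396 0.0766] F [ 1.0159  0.1468 -0.3532] grip 0.00020874020220131966
stand coords 0.002862479036296168 0.049105348371475496 0.07659773351947359
travel [-0.0029  0.0021 -0.0034] dr [-0.0003  0.0013 -0.0003]
```

View pics/z3.png

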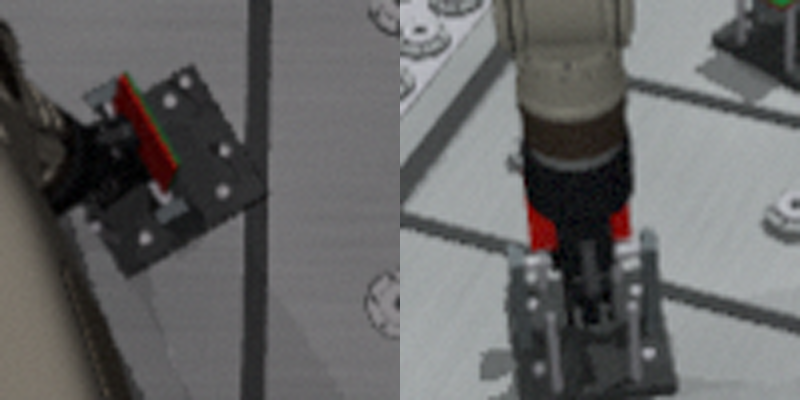

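Flag is at about 70°, and the base corner is unmoved at (265,190) in the crop. I'll lift, cross over to the -y side, then lower to z 0.14.

```bash
python3 -m crank '{"dr":[[0,0,0],[0,0,0],[0,0,0],[0,0,0],[0,0,0],[0,0,0],[0,0,0],[0,0,0]],"travel":[[-0.003,-0.004,-0.04],[-0.003,-0.006,-0.10],[-0.003,-0.006,-0.14],[-0.003,0.004,-0.14],[-0.003,0.065,-0.14],[-0.003,0.121,-0.14],[-0.003,0.121,-0.10],[-0.003,0.121,-0.063]],"hand":[0,0,0,0,0,0,0,0]}'
python3 - <<'E'
from h import *
from workcell import eyes
go(.02,.14)
ims=[]
for n,(r,c) in {"top":(150,215),"side":(165,225)}.items():
    k=eyes.camera(n)["color"][r:r+100,c:c+100,::-1];ims.append(cv2.resize(k,(400,400),interpolation=2))
cv2.imwrite("pics/z4.png",np.hstack(ims))
E
```

```text
clock: 4.92
eef_pos: [0.5663, 0.1328, 0.1383]
tool_rot: [0.964, 0.266, -0.001, -0.0]
ft_force: [1.0, -0.3, -0.6]
grip_width: -0.0
t 4.925 pos [0.5663 0.1328 0.1383] F [ 1.0192 -0.3127 -0.6269] grip -3.472139478075252e-05
stand coords -0.000525092551575015 -0.0733694578621478 0.13825949988486583
travel [ 0.0003 -0.0934 -0.0017] dr [-0.0004  0.001  -0.0028]
```

View pics/z4.png

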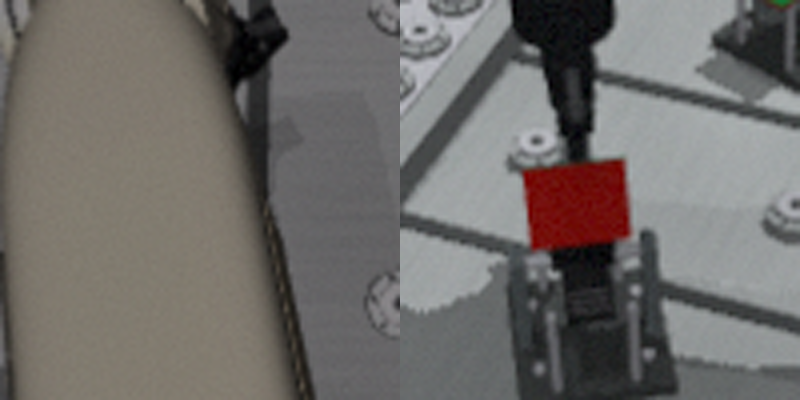

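The finger is behind the raised plate (red face towards the side camera, about 70°). Pushing it towards +y.

```bash
python3 -m crank '{"dr":[[0,0,0],[0,0,0],[0,0,0],[0,0,0],[0,0,0],[0,0,0],[0,0,0],[0,0,0],[0,0,0]],"travel":[[0,-0.02,0],[0,-0.032,0],[0,-0.044,0],[0,-0.056,0],[0,-0.068,0],[0,-0.08,0],[0,-0.092,0],[0,-0.103,0],[0,-0.103,0]],"hand":[0,0,0,0,0,0,0,0,0]}'
python3 - <<'E'
from h import *
from workcell import eyes
go(.04,.1)
ims=[]
for n,(r,c) in {"top":(150,215),"side":(165,225)}.items():
    k=eyes.camera(n)["color"][r:r+100,c:c+100,::-1];ims.append(cv2.resize(k,(400,400),interpolation=2))
cv2.imwrite("pics/z5.png",np.hstack(ims))
E
```

```text
clock: 6.15
eef_pos: [0.5128, 0.2236, 0.1403]
tool_rot: [0.963, 0.268, -0.0, -0.0]
ft_force: [0.1, -0.7, -0.1]
grip_width: 0.0003
t 6.15 pos [0.5128 0.2236 0.1403] F [ 0.1306 -0.6811 -0.1053] grip 0.00027649447016097825
stand coords 0.0003388835406323461 0.03195244975483721 0.14025913051527536
travel [-0.0003 -0.008   0.0403] dr [-0.0004  0.0002  0.0011]
```

View pics/z5.png

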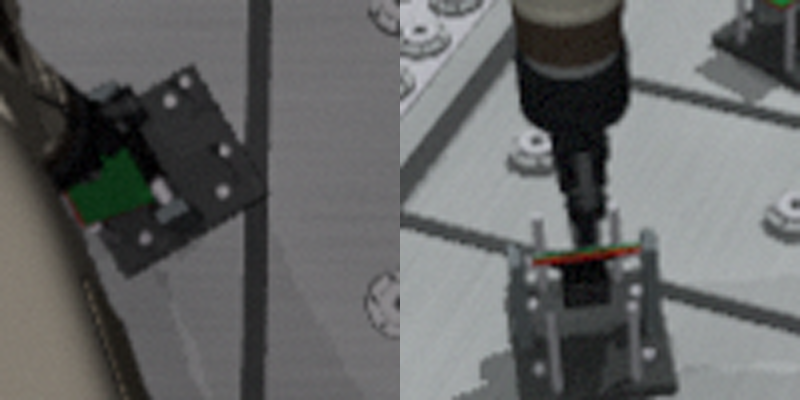

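The flag is over at about 140°, with green showing in the top view. Laying it down from above.

```bash
python3 -m crank '{"dr":[[0,0,0],[0,0,0],[0,0,0],[0,0,0],[0,0,0],[0,0,0],[0,0,0]],"travel":[[0,-0.008,0.006],[0,-0.012,0.014],[0,-0.014,0.022],[0,-0.014,0.03],[0,-0.014,0.036],[0,-0.014,0.039],[0,-0.014,0.039]],"hand":[0,0,0,0,0,0,0]}'
python3 -c "
from h import *
go(.046,.098)"
```

```text
clock: 7.12
eef_pos: [0.5061, 0.2345, 0.101]
tool_rot: [0.964, 0.267, -0.0, 0.0]
ft_force: [0.9, -0.2, -0.2]
grip_width: 0.0002
t 7.125 pos [0.5061 0.2345 0.101 ] F [ 0.8983 -0.1714 -0.2105] grip 0.00018145254223779513
stand coords 0.0001810252510317514 0.04480821753364015 0.10099362789299804
travel [-0.0002 -0.0012  0.003 ] dr [ 0.0001  0.0006 -0.0005]
```

```bash
python3 -m crank '{"dr":[[0,0,0],[0,0,0],[0,0,0],[0,0,0]],"travel":[[0,0,0.001],[0,0,0.002],[0,0,0.003],[0,0,0.003]],"hand":[0,0,0,0]}'
python3 -c "
from h import *
go(.046,.098)"
```

```text
clock: 7.62
eef_pos: [0.5062, 0.2348, 0.0983]
tool_rot: [0.964, 0.267, 0.0, 0.0]
ft_force: [1.1, 0.1, 0.0]
grip_width: -0.0001
t 7.625 pos [0.5062 0.2348 0.0983] F [1.1364 0.1065 0.0414] grip -0.00013237357149720224
stand coords 0.00044539945863560787 0.044943577235609135 0.09834171590725253
travel [-0.0004 -0.001   0.0003] dr [ 0.0001 -0.0002 -0.0003]
```

```bash
python3 -m crank '{"dr":[[0,0,0],[0,0,0],[0,0,0]],"travel":[[0,0,0.001],[0,0,0.0015],[0,0,0.0015]],"hand":[0,0,0]}'
python3 -c "
from h import *
go(.046,.098)"
```

```text
clock: 8.0
eef_pos: [0.5063, 0.2348, 0.0979]
tool_rot: [0.964, 0.267, 0.0, -0.0]
ft_force: [-1.3, -1.5, 6.5]
grip_width: 0.0001
t 8.0 pos [0.5063 0.2348 0.0979] F [-1.3456 -1.5252  6.457 ] grip 0.00014696119562261073
stand coords 0.0005120749583609054 0.04497224368540379 0.09793324912063173
travel [-0.0005 -0.001  -0.0001] dr [ 0.0001 -0.0009 -0.0003]
```

The tip stopped at z 0.098 with 6.5 N, which matches the plate's top when it lies flat on its stop. Retreating up and towards the robot's centre.

```bash
python3 -m crank '{"dr":[[0,0,0],[0,0,0],[0,0,0],[0,0,0],[0,0,0],[0,0,0],[0,0,0],[0,0,0],[0,0,0]],"travel":[[0,0,-0.03],[0,0,-0.09],[0,0,-0.14],[-0.05,0.05,-0.14],[-0.1,0.1,-0.14],[-0.15,0.15,-0.14],[-0.2,0.2,-0.14],[-0.2,0.22,-0.14],[-0.2,0.22,-0.14]],"hand":[0,0,0,0,0,0,0,0,0]}'
python3 - <<'E'
from h import *
from workcell import eyes
go(.04,.1)
ims=[]
for n,(r,c) in {"top":(150,215),"side":(165,225)}.items():
    d=eyes.camera(n);k=d["color"]
    cv2.imwrite(f"pics/{n}6.png",k[:,:,::-1]);np.savez(n+"6.npz",**d)
    ims.append(cv2.resize(k[r:r+100,c:c+100,::-1],(400,400),interpolation=2))
cv2.imwrite("pics/z6.png",np.hstack(ims))
E
```

```text
clock: 9.12
eef_pos: [0.4476, -0.0597, 0.2369]
tool_rot: [0.964, 0.264, 0.0, 0.0]
ft_force: [0.5, 0.1, -0.5]
grip_width: -0.0001
t 9.125 pos [ 0.4476 -0.0597  0.2369] F [ 0.4802  0.0983 -0.5058] grip -0.00011070155089940615
stand coords -0.20141865195132533 -0.17725552704629238 0.23690488076593444
travel [ 0.2    -0.2187  0.1368] dr [ 0.0007 -0.0001 -0.0064]
```

View pics/z6.png

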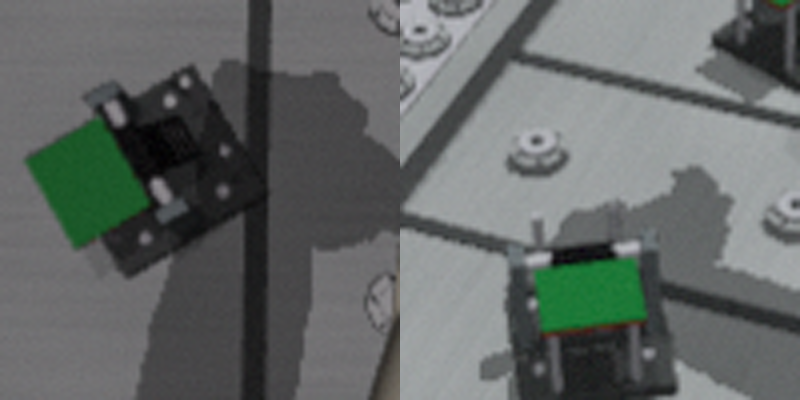

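View pics/top6.png

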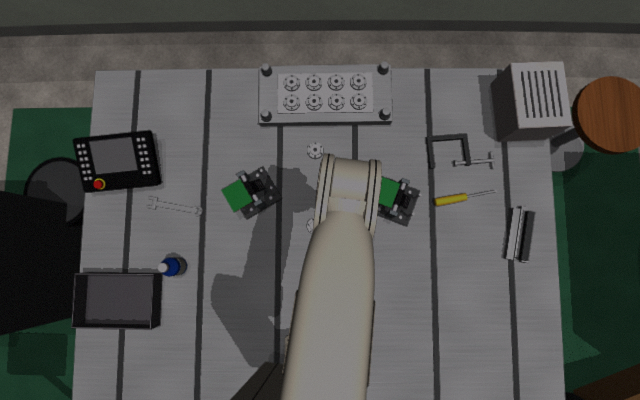

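View pics/side6.png

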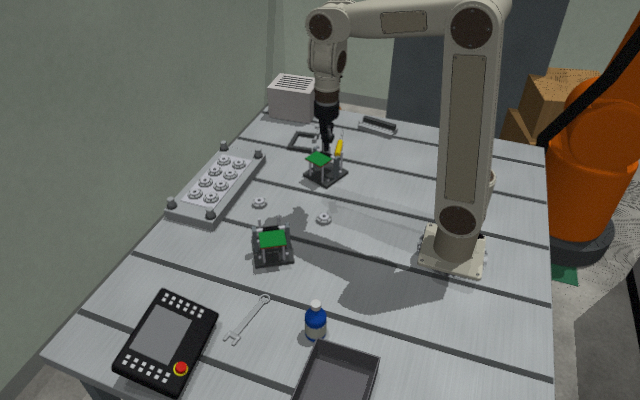

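The first flag now lies green up towards +y at about (239,195) in the top view. Its base is unmoved and the rest looks as before. I'll measure the tilt from the two views.

```bash
python3 - <<'E'
from h import *
D={};Q={}
for n in("top","side"):
    d=np.load(n+"6.npz");im=d["color"].astype(int)
    m=((im[...,1]>70)&(im[...,0]<60)&(im[...,2]<80)).astype(np.uint8)
    m[:, :215]=0;m[:,300:]=0;m[:150]=0;m[260:]=0
    c=max(cv2.findContours(m,0,2)[0],key=cv2.contourArea)
    ap=cv2.boxPoints(cv2.minAreaRect(c));ap=cv2.approxPolyDP(c,3,True)[:,0]
    print(n,ap.tolist());D[n]=d;Q[n]=ap
t=Q["top"].astype(float);s=Q["side"].astype(float)
# match by ray-cast to z=.098
a=ray(D["top"],t,.098);b=ray(D["side"],s,.098)
for i in range(len(t)):
    j=np.argmin(np.linalg.norm(a[i]-b,axis=1));X=tri(D["top"],[t[i]],D["side"],[s[j]])[0];q=X-P;print(q@xs,q@ys,X[2])
E
```

```text
top [[239, 179], [222, 189], [233, 211], [251, 201]]
side [[283, 230], [259, 233], [260, 247], [286, 244]]
0.038144766753097165 0.012059838864050956 0.10039283251980069
0.03965127682581685 0.06924060913753953 0.09901948762083354
-0.034495207567193056 0.07296645854543421 0.10148349779242295
-0.03491707270287559 0.01351095633377378 0.1008925309892143
```

Both plate edges are at about 0.100 m, so it is flat within a degree or so. The arm is clear, so I'm handing in.

```bash
python3 -c "
from workcell import bot,job
o=bot.get_obs();print(o['clock'],o['eef_pos'],o['ft_force'],abs(o['joint_vel']).max())
print(job.job_done())"
```

```text
9.225 [ 0.44780827 -0.0570485   0.23672681] [ 0.83767786 -0.02129662  0.32671539] 0.03796850207791619
the job is handed in; nothing more can be done
None
```

The red flag is over and lies flat with its green face up. I pressed its thumb tab with the shut fingers to raise it to about 70°, pushed it over from the -y side, and laid it down from above. I handed the job in at 9.2 s, and no verdict was reported.

- **Flag:** the last press stopped at tip height 0.098 m with about 6.5 N, which matches a plate lying flat. All four corners of the plate measured 0.099 to 0.101 m high, so it is flat to about a degree.
- **Stand:** its base shows no shift in the pictures.
- **Other stand and loose things:** compared by eye only. The other stand still shows green, and nothing looks moved. The arm partly hid the other stand and one insert in the last top view, but both looked in place in the side view.
- **Arm:** it ended at a height of 0.237 m, clear of everything. The wrist force was near zero (under 1 N), and the joints were still settling at up to 0.04 rad/s.

No check failed or disagreed.

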